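# Close up the fittings case

### The job

Close up the grey fittings case on the bench using pushes of the fingers only: first gently push the upright metal flap down until it lies flat inside the case over the fittings, and only then gently push the open cover over until it is fully shut. Do not pinch or lift anything or force the hinges; the case stays standing where it is (to within 3 cm), and the other things on the bench are left alone.

Things in the scene. Friction and masses are not known exactly. Their poses are not given: they have to be found in the camera images.
- case: grey plastic case, 220 mm (its x) by 210 mm (its y) by 70 mm high, walls 5 mm, about 2.4 kg, loose on the bench on its own weight. Origin: centre of its underside; z up. Its cover is hinged on its +y wall. Inside, two partitions run along x; fixed pipe fittings lie below 50 mm
- flap (a joint): angle of the flap, an aluminium plate 200 mm (along the case's x) by 115 mm by 4 mm. 0 = lying flat inside the case over the middle compartment, with its upper face 54 mm above the bench (16 mm below the case's rim); 1.57 = upright, free edge 165 mm above the bench. Stop at 1.62. To fold it down, its free edge goes towards the case's +y and down. Stiff hinge (0.13 N m): it stays where it is left. The stop at 0 is hard
- flap_hinge (a point): middle of the flap's hinge line, which runs along the case's x; at (0, -71, 50) mm in the case's frame. The plate extends from it; flat, it reaches +y 115 mm and its 4 mm thickness lies above this point
- flap_edge (a point): middle of the flap's free edge, 115 mm from its hinge, on the face that is the upper one when flat (the -y face when it stands)
- cover (a joint): angle of the cover, a grey plastic plate 220 mm (along the case's x) by 210 mm by 8 mm, two 2 mm ribs outside. 0 = shut, lying on the case's rim, its upper face 79 mm above the bench; 1.57 = upright over the case's +y wall; more = leaning outward (stop at 1.95). Closing, its free edge goes up over and down to the case's -y wall. Stiff hinge (0.45 N m): it stays where it is left at any angle. The stop at 0 is hard
- cover_hinge (a point): middle of the cover's hinge line, which runs along the case's x; at (0, 105, 70.5) mm in the case's frame. Shut, the plate reaches -y 210 mm from it and its 8 mm thickness lies above this point
- cover_edge (a point): middle of the cover's free edge, 210 mm from its hinge, on the outer face (the upper one when shut, the +y face when it stands)
- collar: bystander: steel ring, 60 mm across, 25 mm high. Origin: centre of its underside
- tape: bystander: black roll, 90 mm across, 24 mm high, flat on the bench. Origin: centre of its underside
- wrench: bystander: steel spanner lying flat. Origin: about the middle of its length, on its underside
- oil: bystander: small white bottle, 44 mm across, 110 mm high, standing. Origin: centre of its underside
- tee: bystander: white plastic pipe tee, about 80 by 60 by 40 mm, lying. Origin: about the middle of its length, on its underside
- bin: bystander: yellow open bin, 160 x 110 x 60 mm. Origin: centre of its underside
- carton: bystander: cardboard box, 120 x 90 x 70 mm. Origin: centre of its underside

How it is judged (in metres and radians):
On the way, in this order (a step that is already met when the one before it is completed fails the run):
1. the flap is folded flat while the cover still stands open (value of joint flap below 0.07 rad and value of joint cover above 1 rad), for 0.2 s.
2. the cover is fully shut over the flat flap (value of joint flap below 0.07 rad and value of joint cover below 0.05 rad), for 0.2 s.
At the end, for the whole second after the job is handed in: The flap lies flat (joint under 0.07 rad) and the cover is shut (joint under 0.05 rad); the case stands level on the bench, at rest, within 30 mm of where it was; every bystander is within 30 mm of where it was (all of step 2 and angle between case's own z axis and vertical below 0.03 rad and height (world z) of case below 0.006 m and distance of each of case, collar, tape, wrench, oil, tee, bin, carton from where it was at the start of the episode below 0.03 m and linear speed of case below 0.01 m/s); the robot touches nothing.
It fails at once if the cover is swung in (below 0.9 rad) while the flap is still up (above 0.4 rad) (value of joint cover below 0.9 rad and value of joint flap above 0.4 rad).
It fails at once if the case is lifted by more than 15 mm or tipped by more than 0.12 rad (height (world z) of case above 0.015 m or angle between case's own z axis and vertical above 0.12 rad).
It fails at once if the case is shoved more than 30 mm (distance of case from where it was at the start of the episode above 0.03 m).
It fails at once if the case, its flap or its cover is pinched or forced (more than 80 N from the fingers) (contact force between the fingers and case above 80 N).
It fails at once if a bystander is lifted, carried or knocked more than 30 mm from its place (distance of any of collar, tape, wrench, oil, tee, bin, carton from where it was at the start of the episode above 0.03 m).
It also fails if it takes over 58 s, if anything falls off the work surface, if the arm or the gripper's body presses on something with over 40 N, if the wrist force passes 120 N, or if a joint passes its speed limit or range.

### The arm

A 7-joint arm with a two-finger parallel gripper is mounted at the origin on the work surface. World frame = base frame: x ahead of the robot, y to its left, z up, the work surface at z = 0. Lengths are in mm, angles in rad, forces in N, time in s.
With the tool pointing down it reaches from about 350 to 775 mm from the base axis. Payload 3.1 kg.
Tool frame: the origin (TCP) lies midway between the tips of the shut fingers; the grasp point (between the pads) lies 19 mm behind it; z points along the fingers, y is the line along which they close (so a half turn about z gives the same grasp; the last joint's range is limited). The gripper opens to 85 mm and grips with 20 to 120 N. Pads are 22 mm wide; open, the fingers measure 114 mm over their backs; the gripper's body (76 mm by 85 mm) begins 54 mm behind the grasp point. The pads swing forward as they close: fully open they stand 13 mm farther back than shut.
Start: joints at [1.254, 0.311, 0.014, 1.512, -0.004, 1.319, -0.027], TCP at [149.278, -529.371, 231.304] pointing down, gripper open.
Joint ranges: [-2.7, 2.7], [-0.3, 1.91], [-1.27, 1.3], [0.12, 2.57], [-1.44, 4.58], [0.2, 2.03], [-3.05, 3.05]. Speed limits (rad/s): [2.79, 2.79, 3.14, 3.14, 3.14, 3.14, 3.14].

### API

Orientations are given as a rotation vector (axis times angle).
In Python, from plant import read_state, snapshot, get_calibration, finish_job gives the robot as it stands. The module is installed in compiled form; this text tells all that it offers.
- The arm moves only by the tool jog_arm, never from a script. Its argument "steps" is one flat list of numbers, 6 for each row, row after row: the shift along the tool's x, y, z in cm, then the turn, a rotation vector about the tool's x, y, z in degrees. In form: [x, y, z, wx, wy, wz, x, y, z, wx, wy, wz, ...]. A call has 1 to 12 rows; each row is the pose to reach, as a shift and turn from the pose commanded when the call began, along the tool's axes at that moment; what a row does not reach only later rows make up. A row lasts 1/8 s, in which the tool goes at most 62.5 mm and 10.7 degrees, less where a joint would pass 70% of its speed; a pose out of reach is approached as far as the arm can. A call with a gripper value outside its range is refused whole. "hand" is the closure, from 0 (fully open) to 1 (shut), set as the call begins (left out, the last holds). The fingers move at their own pace and stop on an object; the grip force is fixed at half the most. Time passes only in rows, so rows that repeat a pose let the fingers close. It gives the time, the measured TCP pose, the force, the opening and the grip force at its end, in the units of the state.
- read_state(): the state, without advancing time (a new reading comes with each control period).
- snapshot(name): name is "scene" or "side" or "wrist"; returns the picture (384x512x3 uint8, blue, green, red); there is no depth.
- get_calibration(name): a dict with "fx", "fy", "cx", "cy" (pixels), "R" (3x3) and "t" (3): a world point X has camera coordinates R X + t; the wrist camera has in their place "tool_from_camera" (4x4, takes a point from camera to tool coordinates, whose origin is the TCP and whose axes are the flange's). Camera axes: x right, y down, z forward; pixel columns grow to the right and rows downward; lengths in mm; the calibration is good to about 2 mm. The wrist camera is an equidistant fisheye: a pixel r from the principal point sees the ray r / f radians off the axis. A picture is of the moment at which its call begins: read the wrist's pose just before it. get_calibration takes no time and is no camera call.
- finish_job(): hands the job in; it is judged then, once.
The state is a dict: "t": time; "q": joint angles; "qvel": joint speeds; "joint_efforts": joint torques, N m; "position": TCP position; "ee_rot": TCP orientation; "wrist_force": force on the tool from outside, world axes, zero at the start; "torque": the same for the moment, N m; "width": finger opening in mm; "grip_force": force on a finger pad.
Only numpy, scipy, OpenCV 4.12 (cv2) and the standard library are available. Lean on these libraries where they do the work, as an engineer would, in place of code of your own. Each camera call takes 0.05 s, during which the arm holds its last target. There are 200 camera calls.

## Working session

There is one attempt and no reset: what is moved stays moved. The work goes in short steps, Python scripts to look and compute and a tool call to move; the robot and the scene stay as the last step left them, time stands still between calls to the robot, and variables do not carry over. Pictures are saved under pics/ and viewed, at most 10 in all, crops included, and the job is handed in when it is done.

Besides the shell and the picture viewer there is one more tool, called after "Call:" as a command line: name --argument value ..., lists and objects as JSON in quotes. jog_arm: Moves the arm, as the interface text tells. Its arguments: {"type":"object","properties":{"steps":{"type":"array"},"hand":{"type":"number"}},"required":["steps"]}

```bash
mkdir -p pics; python3 - <<'E'
from plant import *
import cv2,numpy as np
s=read_state();print({k:np.round(v,3) for k,v in s.items()})
for n in("scene","side"):
    cv2.imwrite(f"pics/{n}0.png",snapshot(n)); c=get_calibration(n);print(n,c)
E
```

```text
{'t': np.float64(0.0), 'q': array([ 1.254,  0.312,  0.014,  1.513, -0.004,  1.319, -0.027]), 'qvel': array([-0.   , -0.001, -0.   ,  0.   ,  0.001, -0.001, -0.001]), 'joint_efforts': array([-0.0000e+00, -3.7991e+01,  1.4600e-01, -2.3059e+01,  1.2000e-02,
        1.4000e-02, -0.0000e+00]), 'position': array([ 149.073, -528.638,  230.2  ]), 'ee_rot': array([-3.11e+00, -4.30e-01,  1.00e-03]), 'wrist_force': array([-0.364, -0.204, -0.757]), 'torque': array([-0.01 ,  0.043,  0.048]), 'grip_force': np.float64(0.0), 'width': np.float64(85.547)}
scene {'fx': 479.3051004373116, 'fy': 479.3051004373116, 'cx': 256.65649038315007, 'cy': 196.0007550225475, 'R': array([[ 0.65191114,  0.75809474,  0.01744212],
       [ 0.57093162, -0.47556566, -0.66923418],
       [-0.49904804,  0.44623948, -0.74284681]]), 't': array([-350.4861243 , -258.01290207, 1893.15799114])}
side {'fx': 427.97261362011625, 'fy': 427.97261362011625, 'cx': 254.1333940388419, 'cy': 198.28485837629427, 'R': array([[-0.9946605 , -0.10305734,  0.00544697],
       [-0.0724972 ,  0.66019584, -0.74758652],
       [ 0.07344821, -0.74398968, -0.66414209]]), 't': array([ 531.40862039,   91.38641038, 1378.77457405])}
```

View pics/scene0.png

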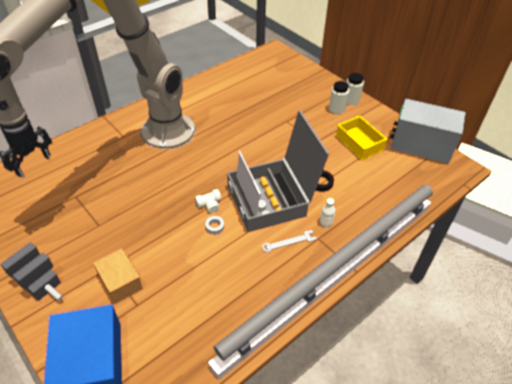

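View pics/side0.png

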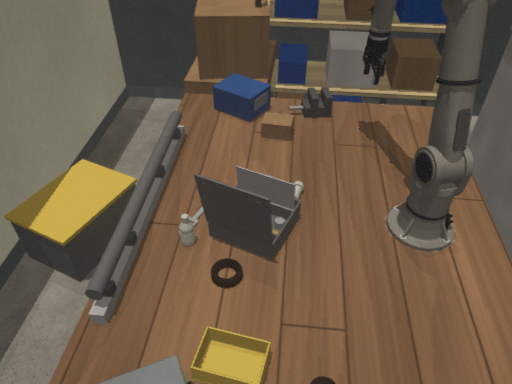

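The scene view shows the case at about (270,190), with the flap up on its left edge and the cover open on its right. The tee (208,200), collar (214,225), bottle (328,212), tape (325,181) and wrench (290,241) are around it. I'll enlarge both views to pick corners.

```bash
python3 - <<'E'
import cv2
a=cv2.imread("pics/scene0.png")[105:240,190:350]; cv2.imwrite("pics/sc_c.png",cv2.resize(a,None,fx=4.4,fy=4.4,interpolation=cv2.INTER_CUBIC))
a=cv2.imread("pics/side0.png")[160:290,170:320]; cv2.imwrite("pics/si_c.png",cv2.resize(a,None,fx=4.4,fy=4.4,interpolation=cv2.INTER_CUBIC))
E
```

```text
(no output)
```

View pics/sc_c.png

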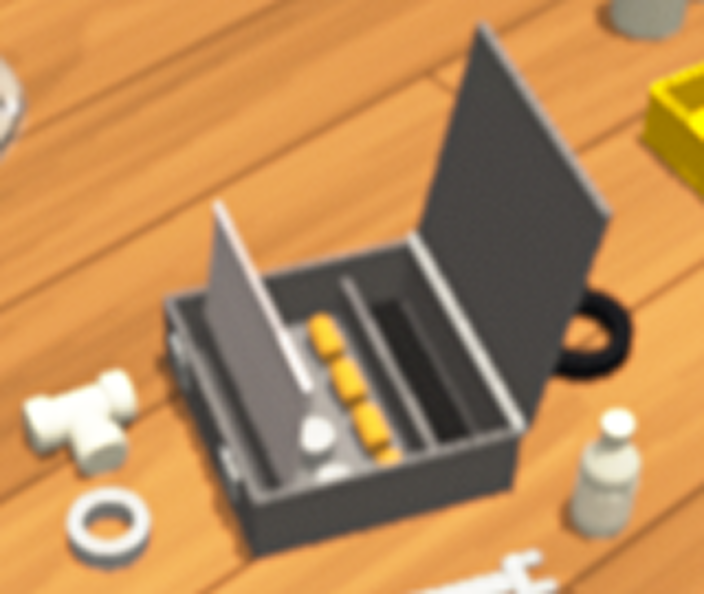

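View pics/si_c.png

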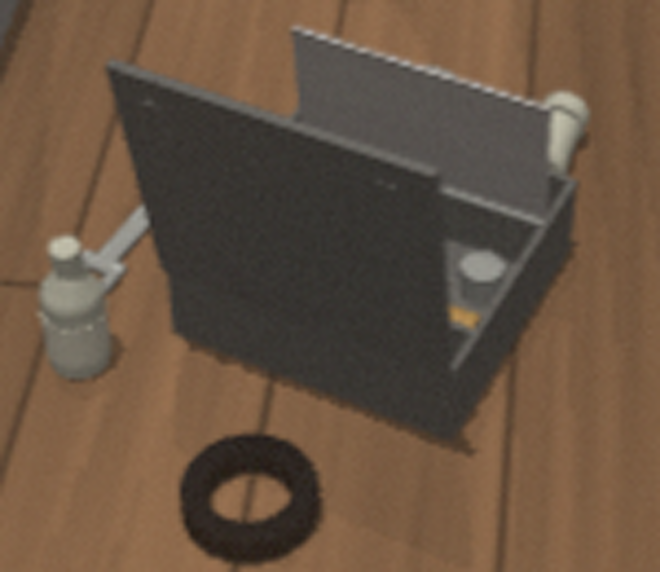

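Scene crop: rim corners (167,298), (260,500), (522,430), (412,238); flap top (218,205)–(308,388); cover top (482,27)–(607,213). Side crop: cover top (110,65)–(438,175), flap top (293,30)–(553,107), +y wall bottom (175,330)–(455,440).

```bash
cat > h.py <<'E'
from plant import *
import numpy as np
C={n:get_calibration(n) for n in("scene","side")}
O={"scene":(190,105),"side":(170,160)}
def ray(n,p):
    c=C[n];u=np.array(p)/4.4+O[n]-.4
    d=c["R"].T@np.array([(u[0]-c["cx"])/c["fx"],(u[1]-c["cy"])/c["fy"],1]);return -c["R"].T@c["t"],d/np.linalg.norm(d)
def plane(n,p,z):
    o,d=ray(n,p);return o+d*(z-o[2])/d[2]
def tri(a,b):
    (o1,d1),(o2,d2)=ray("scene",a),ray("side",b)
    s=np.linalg.lstsq(np.c_[d1,-d2],o2-o1,rcond=None)[0];p,q=o1+d1*s[0],o2+d2*s[1];return (p+q)/2,np.linalg.norm(p-q)
E
python3 - <<'E'
from h import *
np.set_printoptions(precision=1,suppress=True)
R=[plane("scene",p,70) for p in((167,298),(260,500),(522,430),(412,238))]
for r in R:print(r)
print("sides",[np.linalg.norm(R[i]-R[(i+1)%4]) for i in range(4)],"mean",np.mean(R,0))
x=(R[1]-R[0]+R[2]-R[3]);y=(R[2]-R[1]+R[3]-R[0]);print("yaw x,y-90",np.degrees(np.arctan2(x[1],x[0])),np.degrees(np.arctan2(y[1],y[0]))-90)
print("bottom side",plane("side",(175,335),0),plane("side",(458,443),0))
print("cover",tri((482,27),(438,175)),tri((607,213),(110,65)))
print("flap",tri((218,205),(553,107)),tri((308,388),(293,30)))
for n,p,z in(("tee",(80,420),20),("collar",(108,528),12),("tape",(590,335),12)):print(n,plane("scene",p,z))
print("oil",plane("scene",(603,520),5),plane("side",(78,365),5)," tape side",plane("side",(250,498),12),"wrench",plane("scene",(530,575),3))
E
```

```text
[387.8  -4.6  70. ]
[590.2 -79.9  70. ]
[663.2 111.9  70. ]
[460.2 189.   70. ]
sides [np.float64(215.9428788735459), np.float64(205.21470649116947), np.float64(217.1775170057626), np.float64(206.6856734889824)] mean [525.3  54.1  70. ]
yaw x,y-90 -20.617705651291697 -20.676404864739297
bottom side [663.9 112.6   0. ] [456.2 190.5   0. ]
cover (array([475.7, 227.6, 272.8]), np.float64(2.245024546944131)) (array([677.8, 150.9, 274.9]), np.float64(1.836925502924908))
flap (array([409.6,  29.1, 164.8]), np.float64(2.1656343471550605)) (array([594.8, -39.8, 163.9]), np.float64(2.3873939456535282))
tee [ 409.  -108.5   20. ]
collar [ 502.2 -152.9   12. ]
tape [593.1 267.   12. ]
oil [730.  140.3   5. ] [724.8 152.9   5. ]  tape side [586.7 261.2  12. ] wrench [730.5  62.4   3. ]
```

Call:
jog_arm --steps '[4.6, -3.7, 0, 0, 0, 3.6, 9.2, -7.5, 0, 0, 0, 7.3, 13.7, -11.2, 0, 0, 0, 10.9, 18.3, -15, 0, 0, 0, 14.6, 22.9, -18.7, 0, 0, 0, 18.2, 27.5, -22.4, 0, 0, 0, 21.8, 32.1, -26.2, 0, 0, 0, 25.5, 36.6, -29.9, 0, 0, 0, 29.1, 41.2, -33.7, 0, 0, 0, 32.8, 45.8, -37.4, 0, 0, 0, 36.4, 45.8, -37.4, 0, 0, 0, 36.4, 45.8, -37.4, 0, 0, 0, 36.4]' --hand 1

```text
t: 1.6
position: [488.0, -45.6, 230.6]
ee_rot: [3.09, -0.562, -0.003]
wrist_force: [0.4, -0.3, 0.2]
width: 0.2
grip_force: 0.0
```

```bash
cat >> h.py <<'E'
from scipy.spatial.transform import Rotation as Ro
a=np.radians(-20.65);EX=np.array([np.cos(a),np.sin(a),0]);EY=np.array([-np.sin(a),np.cos(a),0]);OC=np.array([525.3,54.1,0])
def st():
    s=read_state();d=s["position"]-OC;R=Ro.from_rotvec(s["ee_rot"]).as_matrix()
    print("t",round(float(s["t"]),2),"case xyz",np.round([d@EX,d@EY,d[2]],1),"toolx",np.round([R[:,0]@EX,R[:,0]@EY],3),"z",np.round(R[:,2],3),"F",np.round([s["wrist_force"]@EX,s["wrist_force"]@EY,s["wrist_force"][2]],1))
E
python3 - <<'E'
from h import *
import cv2
st();i=snapshot("side")[100:300,130:400];cv2.imwrite("pics/s1.png",cv2.resize(i,None,fx=2.9,fy=2.9,interpolation=cv2.INTER_CUBIC))
E
```

```text
t 1.6 case xyz [ 2.000e-01 -1.065e+02  2.306e+02] toolx [1. 0.] z [-0.002 -0.001 -1.   ] F [ 0.5 -0.2  0.2]
```

Call:
jog_arm --steps '[0, 0, 2.5, 0, 0, 0, 0, 0, 5, 0, 0, 0, 0, 0, 7.5, 0, 0, 0, 0, 0, 9.1, 0, 0, 0, 0, 0, 9.1, 0, 0, 0, 0, -0.8, 9.1, 0, 0, 0, 0, -1.6, 9.1, 0, 0, 0, 0, -2.4, 9.1, 0, 0, 0, 0, -3.2, 9.2, 0, 0, 0, 0, -4.0, 9.3, 0, 0, 0, 0, -5.0, 9.5, 0, 0, 0, 0, -5.8, 9.9, 0, 0, 0]'

```text
t: 3.15
position: [509.4, 10.0, 132.2]
ee_rot: [-3.09, 0.563, -0.001]
wrist_force: [-0.0, -0.7, 1.1]
width: -0.4
grip_force: 0.7
```

```bash
python3 - <<'E'
from h import *
import cv2
st();i=snapshot("side")[100:300,130:400];cv2.imwrite("pics/s2.png",cv2.resize(i,None,fx=2.9,fy=2.9,interpolation=cv2.INTER_CUBIC))
E
```

```text
t 3.15 case xyz [  0.7 -46.9 132.2] toolx [1. 0.] z [ 0.  0. -1.] F [ 0.2 -0.6  1.1]
```

View pics/s2.png

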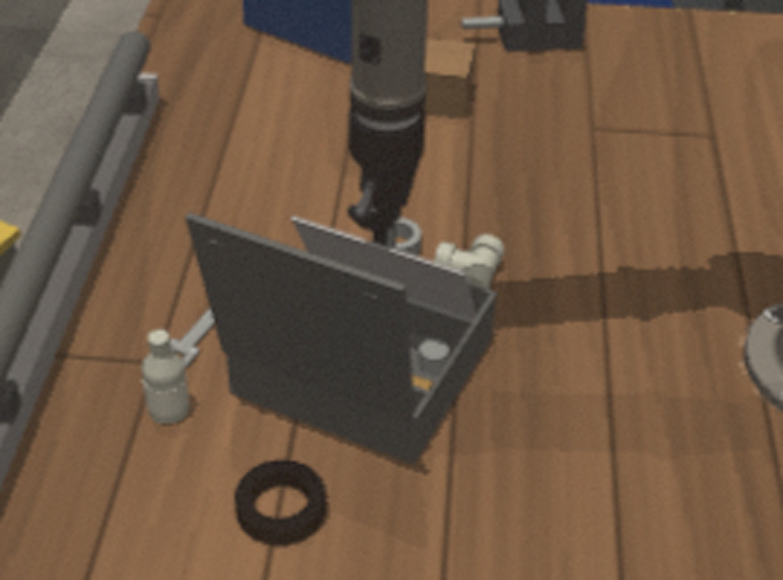

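The side view shows the flap tilting with the finger behind it near (385,240). The push force is about 1 N, so I continue.

Call:
jog_arm --steps '[0, -0.8, 0.4, 0, 0, 0, 0, -1.9, 1.1, 0, 0, 0, 0, -2.9, 2.1, 0, 0, 0, 0, -3.8, 3.1, 0, 0, 0, 0, -4.2, 3.9, 0, 0, 0, 0, -4.6, 4.7, 0, 0, 0, 0, -4.9, 5.5, 0, 0, 0, 0, -5.1, 6.2, 0, 0, 0, 0, -5.2, 6.9, 0, 0, 0, 0, -5.2, 7.3, 0, 0, 0, 0, -5.2, 7.6, 0, 0, 0, 0, -5.2, 7.6, 0, 0, 0]'

```text
t: 4.7
position: [527.1, 57.3, 56.0]
ee_rot: [3.09, -0.563, -0.001]
wrist_force: [0.0, 0.4, -0.4]
width: -0.2
grip_force: 0.0
```

```bash
python3 - <<'E'
from h import *
st()
E
```

```text
t 4.7 case xyz [ 0.5  3.7 56. ] toolx [ 1. -0.] z [-0.001 -0.001 -1.   ] F [-0.1  0.4 -0.4]
```

Call:
jog_arm --steps '[0, 0, 0.1, 0, 0, 0, 0, 0, 0.2, 0, 0, 0, 0, 0, 0.3, 0, 0, 0, 0, 0, 0.3, 0, 0, 0, 0, 0, 0.3, 0, 0, 0]'

```text
t: 5.32
position: [527.4, 57.5, 54.1]
ee_rot: [3.09, -0.563, 0.0]
wrist_force: [-1.7, -1.4, 5.4]
width: 0.1
grip_force: 2.8
```

```bash
python3 - <<'E'
from h import *
st()
E
```

```text
t 5.33 case xyz [ 0.8  3.9 54.1] toolx [ 1. -0.] z [ 0.    -0.001 -1.   ] F [-1.2 -1.9  5.4]
```

Call:
jog_arm --steps '[0, 0, -3, 0, 0, 0, 0, 0, -9, 0, 0, 0, 0, 0, -15, 0, 0, 0, 0, 0, -21, 0, 0, 0, 0, 0, -26, 0, 0, 0, 0, 0, -27, 0, 0, 0, 0, -4, -27, 0, 0, 0, 0, -9, -27, 0, 0, 0, 0, -14, -27, 0, 0, 0, 0, -19, -27, 0, 0, 0, 0, -19, -27, 0, 0, 0, 0, -19, -27, 0, 0, 0]'

```text
t: 6.82
position: [594.2, 235.0, 321.9]
ee_rot: [3.089, -0.562, -0.003]
wrist_force: [0.3, 0.2, -0.7]
width: 0.1
grip_force: 0.0
```

```bash
python3 - <<'E'
from h import *
import cv2
st();i=snapshot("side")[100:300,130:400];cv2.imwrite("pics/s3.png",cv2.resize(i,None,fx=2.9,fy=2.9,interpolation=cv2.INTER_CUBIC))
i=snapshot("scene")[60:240,150:370];cv2.imwrite("pics/c3.png",cv2.resize(i,None,fx=3.3,fy=3.3,interpolation=cv2.INTER_CUBIC))
E
```

```text
t 6.83 case xyz [  0.6 193.6 321.9] toolx [1. 0.] z [-0.002 -0.002 -1.   ] F [ 0.2  0.3 -0.7]
```

View pics/c3.png

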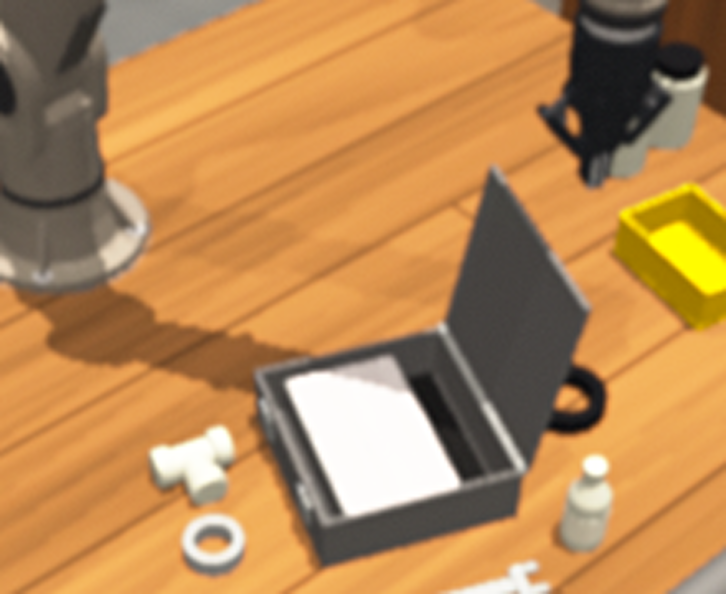

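The scene view shows the flap lying flat and white in the case at about (370,435). The cover is still open, and the gripper is beyond it at (595,180). Next I go down behind the cover and push.

Call:
jog_arm --steps '[0, 0, 3, 0, 0, 0, 0, 0, 6, 0, 0, 0, 0, 0, 7.2, 0, 0, 0, 0, 1.5, 7.2, 0, 0, 0, 0, 2.8, 7.2, 0, 0, 0, 0, 4, 7.2, 0, 0, 0, 0, 5.2, 7.2, 0, 0, 0, 0, 6.4, 7.2, 0, 0, 0, 0, 7.6, 7.2, 0, 0, 0, 0, 8.8, 7.2, 0, 0, 0, 0, 10, 7.2, 0, 0, 0, 0, 11.2, 7.2, 0, 0, 0]'

```text
t: 8.43
position: [554.1, 129.9, 250.5]
ee_rot: [3.09, -0.563, -0.003]
wrist_force: [1.5, 2.0, -1.0]
width: 0.2
grip_force: 1.0
```

```bash
python3 - <<'E'
from h import *
import cv2
st();i=snapshot("side")[100:300,130:400];cv2.imwrite("pics/s4.png",cv2.resize(i,None,fx=2.9,fy=2.9,interpolation=cv2.INTER_CUBIC))
E
```

```text
t 8.43 case xyz [2.000e-01 8.110e+01 2.505e+02] toolx [ 1. -0.] z [-0.002 -0.    -1.   ] F [ 0.7  2.4 -1. ]
```

View pics/s4.png

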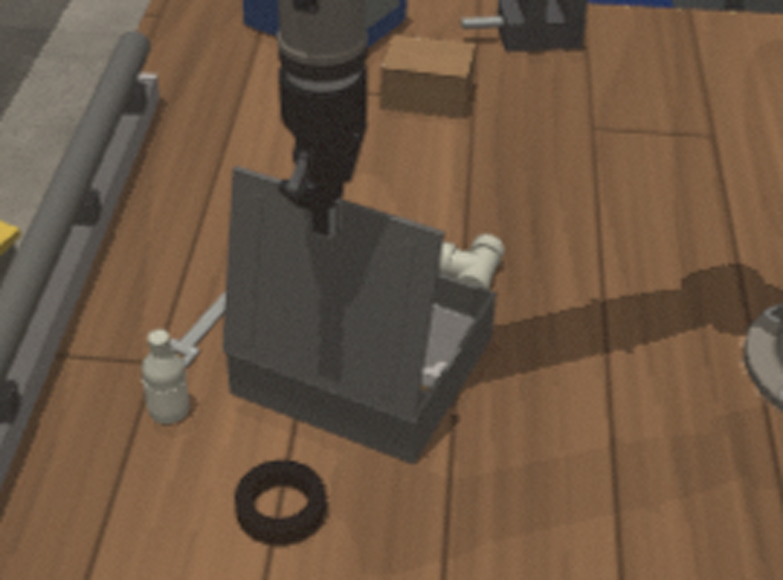

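The side view shows the cover just past upright, with the fingers on its outer face at (325,230). The force is 2.4 N, as expected.

Call:
jog_arm --steps '[0, 1.2, 0.1, 0, 0, 0, 0, 2.1, 0.4, 0, 0, 0, 0, 3.8, 1.1, 0, 0, 0, 0, 5.5, 1.9, 0, 0, 0, 0, 7, 2.9, 0, 0, 0, 0, 8.5, 4.1, 0, 0, 0, 0, 9.8, 5.4, 0, 0, 0, 0, 11, 6.8, 0, 0, 0, 0, 12, 8.3, 0, 0, 0, 0, 12.7, 9.6, 0, 0, 0, 0, 13.3, 10.8, 0, 0, 0, 0, 13.8, 12, 0, 0, 0]'

```text
t: 9.98
position: [505.9, 1.6, 130.3]
ee_rot: [-3.091, 0.563, 0.001]
wrist_force: [-0.4, 0.7, 2.0]
width: 0.5
grip_force: 0.5
```

```bash
python3 - <<'E'
from h import *
st()
E
```

```text
t 9.97 case xyz [  0.4 -56.  130.3] toolx [1. 0.] z [-0.001  0.    -1.   ] F [-0.6  0.6  2. ]
```

Call:
jog_arm --steps '[0, 0.3, 1.2, 0, 0, 0, 0, 0.6, 2.2, 0, 0, 0, 0, 0.8, 3, 0, 0, 0, 0, 0.9, 3.7, 0, 0, 0, 0, 0.9, 4.2, 0, 0, 0, 0, 0.9, 4.6, 0, 0, 0, 0, 0.9, 4.9, 0, 0, 0, 0, 0.9, 5.1, 0, 0, 0, 0, 0.9, 5.2, 0, 0, 0, 0, 0.9, 5.2, 0, 0, 0]'

```text
t: 11.22
position: [503.1, -6.5, 79.3]
ee_rot: [-3.09, 0.563, -0.0]
wrist_force: [0.2, -0.4, -0.4]
width: 0.1
grip_force: 0.0
```

```bash
python3 - <<'E'
from h import *
st()
E
```

```text
t 11.22 case xyz [  0.6 -64.6  79.3] toolx [1. 0.] z [ 0.  0. -1.] F [ 0.3 -0.3 -0.4]
```

Call:
jog_arm --steps '[0, 0, 0.1, 0, 0, 0, 0, 0, 0.2, 0, 0, 0, 0, 0, 0.3, 0, 0, 0, 0, 0, 0.3, 0, 0, 0]'

```text
t: 11.72
position: [503.3, -6.5, 78.5]
ee_rot: [3.09, -0.563, 0.001]
wrist_force: [-5.5, 0.8, 14.7]
width: 0.0
grip_force: 7.0
```

```bash
python3 - <<'E'
from h import *
st()
E
```

```text
t 11.72 case xyz [  0.8 -64.5  78.5] toolx [1. 0.] z [ 0.001 -0.001 -1.   ] F [-5.5 -1.2 14.7]
```

The cover meets a hard stop at 78.5 mm with 15 N, so it is shut. I'll hold 0.2 s by retreating straight up.

Call:
jog_arm --steps '[0, 0, 0, 0, 0, 0, 0, 0, -1, 0, 0, 0, 0, 0, -4, 0, 0, 0, 0, 0, -9, 0, 0, 0, 0, 0, -14, 0, 0, 0, 0, 0, -18, 0, 0, 0, 0, 0, -18, 0, 0, 0, 0, 0, -18, 0, 0, 0]'

```text
t: 12.72
position: [502.6, -6.7, 255.7]
ee_rot: [3.091, -0.563, -0.002]
wrist_force: [-0.5, 0.2, 0.6]
width: -0.1
grip_force: 0.0
```

```bash
python3 - <<'E'
from h import *
import cv2
st();a=snapshot("side")[120:300,150:380];b=snapshot("scene")[110:260,170:370]
cv2.imwrite("pics/end.png",np.hstack([cv2.resize(a,(400,313)),cv2.resize(b,(400,313))]))
E
```

```text
t 12.72 case xyz [ 2.000e-01 -6.490e+01  2.557e+02] toolx [1. 0.] z [-0.001 -0.    -1.   ] F [-0.5  0.   0.6]
```

View pics/end.png

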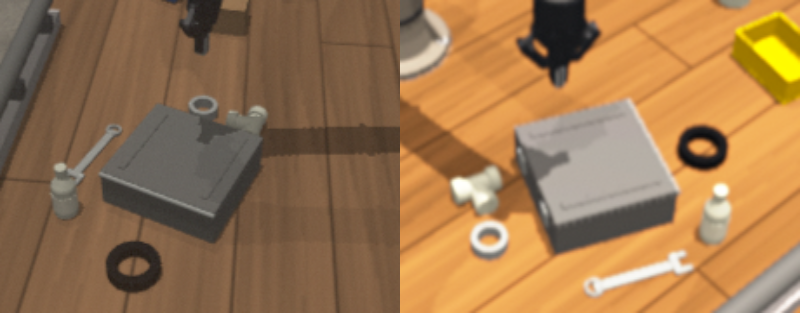

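Both views show the case shut and level, around (185,170) and (595,170). The gripper is clear above it and the bystanders are in place.

```bash
python3 -c "from plant import *;print(finish_job())"
```

```text
the job is handed in; nothing more can be done
None
```

I pushed the flap down flat first and then the cover fully shut. In the final pictures the case and the other things look unmoved, and the job was handed in at about 12.8 s; no verdict was shown.

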